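Isolate the dust extraction and clear its offcut trap

TASK

Make the dust extraction safe and clear its offcut trap: first swing the isolator handle from ON to OFF and leave it just where the hole in its tail lines up with the hole in the fixed hasp, so that my padlock will go through both (do not leave it past OFF at the reset stop). Only then pull the retaining pin out of the hasp staple and put it in the steel tray, lift the trap's lid off and lay it flat on clear bench, handle up (there is room behind the offcut box, left of the trap), and put every offcut from the trap into the plywood box. Leave the lid and pin off for me to vacuum the screen, and do not disturb the other things on the bench.

Things in the scene. Friction and masses are not known exactly. Their poses are not given: they have to be found in the camera images.
- isolator_handle (a joint): black isolator handle on an upright axis. rad: 0 = ON (it points along the isolator's -x, to the robot); grows anticlockwise from above; 1.571 = OFF (points along the isolator's -y), padlock holes in line. It swings on past OFF to the reset stop at 1.79, where the holes do not line up. Dry friction 0.22 N m: stays where it is left
- isolator: grey steel isolator enclosure, 176 x 146 mm, 85 mm high, screwed to the bench with its cover up; a conduit leaves its back, to 125 mm behind (+x) its centre. Origin: under its centre, right below the handle's pivot, z up. A black 84 mm plate, 3 mm high, lies under the handle
- handle_grip (a point): where to hold the handle: middle of the outer part of the bar, 95 mm from the pivot, 127 mm above the bench. The bar is straight and radial, 18 mm wide, 30 mm deep (112 to 142 mm above the bench), ends 125 mm from the pivot, 25 mm free above the cover. Its axes turn with the handle: x points from the bar back to the pivot
- handle_hole (a point): centre of the 13 mm hole in the steel tail lug of the handle (opposite the grip, 55 mm from the pivot; 34 x 30 x 4 mm plate)
- hasp_hole (a point): centre of the 13 mm hole in the fixed steel hasp lug on the cover, 55 mm from the pivot on the isolator's +y side, just below the tail lug's path; an 8 mm shackle must pass through both holes
- trap: offcut trap of the dust extraction: open-topped bare metal box 176 (x) x 226 (y) mm, rim 130 mm above the bench, walls 8 mm, fixed; two 70 mm ducts leave its back, reaching 168 mm behind (+x) its centre. Origin: under its centre on the bench. Inside, a screen 82 mm above the bench (48 mm below the rim) carries the offcuts
- staple (a point): middle of the hasp staple, 106 mm in front (trap's -x) of the trap's centre, 139.5 mm above the bench: an upright steel loop of 7 mm rod, 17 mm wide inside, that comes up through the slot of the lid's tongue and stands 26 mm above it; the retaining pin passes through it along the trap's x. Nothing else holds the pin or lid
- lid: loose sheet-steel lid, 176 (x) x 226 (y) x 5 mm, 0.28 to 0.46 kg; a tongue with an 18 x 41 mm slot over the staple reaches 38 mm farther in front (-x). Origin: centre of the plate's underside, 130 mm up when shut; gasket strips below are 10 mm deep, so 10 mm up on the bench. Bar handle: 110 mm along y, 16 mm wide, 14 mm thick, centred 43 mm above the origin, 31 mm clear beneath, posts 90 mm apart
- pin: loose retaining pin: steel shaft 9 mm across and 65 mm long with a round wooden knob 26 mm across and 30 mm long, 50 g. Origin: on the axis where shaft meets knob; the shaft runs along +x, the knob along -x. At the start it lies level through the staple on the lid's tongue, knob towards the robot; its tip must come about 45 mm towards the knob's side to leave the staple
- pin_knob (a point): centre of the pin's knob, 15 mm behind the pin's origin
- pin_mid (a point): middle of the pin's whole 95 mm length, 17.5 mm ahead of its origin
- parts_tray: loose shallow steel tray 110 (x) x 160 (y) mm, 18 mm high, 3 mm walls and floor, on the bench in front of the trap. Origin: under its centre. May be knocked aside
- offcut_box: loose open plywood box 150 (x) x 190 (y) mm, 55 mm high, 8 mm walls and floor, on the bench at the robot's left. Origin: under its centre. May be knocked aside
- offcut_block: plain offcut 64 x 32 x 30 mm high. Dark wood; origin at the centre of its underside, x along its length. Absent (None) in some starts. Take it across its width.
- offcut_step: stepped offcut 66 x 30 mm, 16 mm high at its +x half and 32 mm at its -x half. Dark wood; origin at the centre of its underside, x along its length. Absent (None) in some starts. Take it across its width.
- offcut_comb: offcut with three cross ridges, 62 x 34 x 32 mm high, solid up to 18 mm. Dark wood; origin at the centre of its underside, x along its length. Absent (None) in some starts. Take it across its width.
- offcut_strip: thin offcut 66 x 28 x 18 mm high. Dark wood; origin at the centre of its underside, x along its length. Absent (None) in some starts. Take it across its width.
- glue_bottle: white glue bottle, 56 mm across, 150 mm high, behind the isolator; a bystander. Origin under its middle
- mallet: wooden mallet, 200 mm long, handle to its -x, head 32 x 90 x 50 mm; a bystander. Origin under its head
- grooved_block: walnut block with grooves, 75 x 60 x 74 mm high; a bystander. Origin under its middle
- pencil_pot: grey pencil pot, 72 mm across, 90 mm high; a bystander. Origin under its middle
- oval_template: oval plywood template 210 x 90 x 18 mm; a bystander. Origin under its middle

How it is judged (in metres and radians):
On the way, in this order (a step that is already met when the one before it is completed fails the run):
1. the isolator handle is at OFF with its padlock hole over the hasp hole, at rest (horizontal distance between handle_hole and hasp_hole below 0.0045 m and velocity of joint isolator_handle between -0.05 and 0.05 rad/s), for 0.4 s.
2. the retaining pin is out of the staple (distance between pin_mid and staple above 0.075 m), for 0.2 s.
3. the lid is lifted clear of the trap (distance between lid and trap above 0.2 m), for 0.2 s.
At the end, for the whole second after the job is handed in: Handle hole over hasp hole within 4.5 mm; pin in the steel tray (its middle inside the walls); lid flat on the bench, handle up (plate underside under 16 mm, tilt under 0.08 rad); every offcut present in the upright plywood box, inside its walls, origin under 75 mm up; all at rest (all of step 1 and x of pin_mid in the frame of parts_tray between -0.05 and 0.05 m and y of pin_mid in the frame of parts_tray between -0.075 and 0.075 m and z of pin_mid in the frame of parts_tray between -0.005 and 0.035 m and linear speed of each of pin, lid, offcut_block, offcut_step, offcut_comb, offcut_strip below 0.02 m/s and height (world z) of lid below 0.016 m and angle between lid's own z axis and vertical below 0.08 rad and x of offcut_block in the frame of offcut_box between -0.067 and 0.067 m and y of offcut_block in the frame of offcut_box between -0.087 and 0.087 m and z of offcut_block in the frame of offcut_box between -0.005 and 0.075 m and x of offcut_step in the frame of offcut_box between -0.067 and 0.067 m and y of offcut_step in the frame of offcut_box between -0.087 and 0.087 m and z of offcut_step in the frame of offcut_box between -0.005 and 0.075 m and x of offcut_comb in the frame of offcut_box between -0.067 and 0.067 m and y of offcut_comb in the frame of offcut_box between -0.087 and 0.087 m and z of offcut_comb in the frame of offcut_box between -0.005 and 0.075 m and x of offcut_strip in the frame of offcut_box between -0.067 and 0.067 m and y of offcut_strip in the frame of offcut_box between -0.087 and 0.087 m and z of offcut_strip in the frame of offcut_box between -0.005 and 0.075 m and angle between offcut_box's own z axis and vertical below 0.1 rad); the robot touches nothing.
It fails at once if a bystander (bottle, mallet, grooved block, pot, template) is shoved more than 4 cm or a standing one tipped over (distance of any of glue_bottle, mallet, grooved_block, pencil_pot, oval_template from where it was at the start of the episode above 0.04 m or angle between any of glue_bottle, pencil_pot, grooved_block's own z axis and vertical above 0.6 rad).
Of offcut_block, offcut_step, offcut_comb, offcut_strip only 2 to 4 are there at a start; the rules pass over those that are not, and their reading is None.
At some moment in a run one of offcut_box, parts_tray may be knocked a few centimetres aside while the robot is not near it.
Once in a run the grip may slacken for a moment while it holds something.
It also fails if it takes over 210 s, if anything falls off the work surface, if the arm or the gripper's body presses on something with over 40 N, if the wrist force passes 120 N, or if a joint passes its speed limit or range.

ROBOT

A 7-joint arm with a two-finger parallel gripper is mounted at the origin on the work surface. World frame = base frame: x ahead of the robot, y to its left, z up, the work surface at z = 0. Lengths are in mm, angles in rad, forces in N, time in s.
With the tool pointing down it reaches from about 400 to 875 mm from the base axis. Payload 19.3 kg.
Tool frame: the origin (TCP) lies on the mounting face of the last link; the fingertips stand 173 mm ahead of it and the grasp point (between the pads) lies 155 mm ahead of it; x points along the fingers, y is the direction in which the jaws open and shut, and the axes are right-handed (so a half turn about x gives the same grasp; the last joint's range is limited). The gripper opens to 85 mm and grips with 20 to 120 N. Pads are 22 mm wide; open, the fingers measure 114 mm over their backs; the gripper's body (76 mm by 85 mm) begins 54 mm behind the grasp point. The pads swing forward as they close: fully open they stand 13 mm farther back than shut.
Start: joints at [-0.07, 0.521, -0.036, 1.599, 0.021, 1.021, -0.113], TCP at [624.996, -0.024, 404.691] pointing down, gripper open.
Joint ranges: [-2.91, 2.91], [-0.3, 2.13], [-1.5, 1.42], [0.17, 2.43], [-1.26, 4.41], [0.16, 1.93], [-2.52, 2.52]. Speed limits (rad/s): [1.89, 1.89, 2.39, 2.39, 3.01, 3.01, 3.01].

INTERFACE

Orientations are given as [roll, pitch, yaw] about the fixed x, y, z axes, in that order (R = Rz(yaw) Ry(pitch) Rx(roll)).
In Python, from workcell import ctrl gives the robot as it stands. The module is installed in compiled form; this text tells all that it offers. Calls block until the motion is done:
- ctrl.goto(position, orientation): joint-space move of the TCP to a pose.
- ctrl.servo_line(position, attitude=None, velocity=150): straight line of the TCP; attitude=None keeps the orientation; velocity is the mean speed in mm/s.
- ctrl.movej(angles): joint-space move.
- ctrl.move_gripper(opening, force=None): finger opening in mm; force is the grip in N (None keeps the last); returns when the fingers have stopped.
- ctrl.hold(seconds).
- ctrl.ik(position, orientation): joint angles nearest the present ones, or None.
- ctrl.capture(name): name is "scene" or "side" or "wrist"; returns a dict with "image" (400x640x3 uint8, blue, green, red), "depth" (400x640 float32, mm along the optical axis (not along the pixel's ray), 0 where there is no reading), "camera_matrix" (3x3 intrinsics, pixels), "dist_coeffs" ([k1, k2, p1, p2, k3] as OpenCV has them; the pictures are not rectified), "world_from_camera" (4x4, takes a point from camera to world coordinates). Camera axes: x right, y down, z forward; pixel columns grow to the right and rows downward; lengths in mm; the calibration is good to about 2 mm. A picture is of the moment at which its call begins.
A pose or a line that the arm cannot do raises ctrl.PlanningError and nothing moves.
- ctrl.sign_off(): hands the job in, once; it reports no verdict.
Trained networks look in the newest picture that a camera, given by its name, has taken for a name from the list of things; names that differ only in an ending like _2 or _b are one class to them, and where a whole thing is asked for, a point or a joint stands for the part that bears it (a point fixed in the world has none). Each returns a list of dicts, best first, with "p" (0 to 1); they miss things now and then, are a little off and sometimes report something else, mostly with a low value. They report only what shows in the picture. A call takes as long as a camera call.
- ctrl.look_for(query, camera): "location" ([column, row] in pixels, amid what is visible of it).
- ctrl.tip_of(query, camera): "location" ([column, row] in pixels: a listed point, or the origin of a listed thing).
Readings, each from a call of its own:
- ctrl.current_time(): time.
- ctrl.current_joint_pos(): joint angles.
- ctrl.current_joint_vel(): joint speeds.
- ctrl.current_tau(): joint torques, N m.
- ctrl.current_tool_pos(): TCP position.
- ctrl.current_tool_rot(): TCP orientation.
- ctrl.current_ft_force(): force on the tool from outside, world axes, zero at the start.
- ctrl.current_ft_torque(): the same for the moment, N m.
- ctrl.current_grip_width(): finger opening in mm.
Only numpy, scipy, OpenCV 4.12 (cv2) and the standard library are available. Lean on these libraries where they do the work, as an engineer would, in place of code of your own. Each camera call takes 0.05 s, during which the arm holds its last target. There are 200 camera calls.

## Working session

There is one attempt and no reset: what is moved stays moved. The work goes in short steps, each a Python script; the robot and the scene stay as the last script left them, time stands still between calls to the robot, and variables do not carry over. Pictures are saved under pics/ and viewed, about 12 in all and at most 16, crops included, and the job is handed in when it is done.

```bash
mkdir -p pics; ls; cat > h.py <<'E'
import numpy as np, cv2
from workcell import ctrl
def cap(n,save=None):
    c=ctrl.capture(n)
    if save: cv2.imwrite('pics/'+save+'.png',c['image'])
    return c
def ray(c,uv):
    p=cv2.undistortPoints(np.array([[uv]],float),np.array(c['camera_matrix']),np.array(c['dist_coeffs']))[0,0]
    return np.array([p[0],p[1],1.])
def atz(c,uv,z):
    T=np.array(c['world_from_camera']);d=T[:3,:3]@ray(c,uv);o=T[:3,3]
    return o+d*(z-o[2])/d[2]
def atd(c,uv,r=1):
    u,v=int(round(uv[0])),int(round(uv[1]))
    w=c['depth'][max(v-r,0):v+r+1,max(u-r,0):u+r+1];w=w[w>0]
    if not len(w): return np.full(3,np.nan)
    T=np.array(c['world_from_camera']);return T[:3,:3]@(ray(c,uv)*np.median(w))+T[:3,3]
def cloud(c):
    h,w=c['depth'].shape
    g=np.stack(np.meshgrid(np.arange(w),np.arange(h)),-1).reshape(-1,1,2).astype(float)
    p=cv2.undistortPoints(g,np.array(c['camera_matrix']),np.array(c['dist_coeffs']))[:,0]
    d=c['depth'].reshape(-1,1);P=np.hstack([p,np.ones((len(p),1))])*d
    T=np.array(c['world_from_camera']);P=P@T[:3,:3].T+T[:3,3];P[d[:,0]<=0]=np.nan
    return P.reshape(h,w,3)
E
python3 - <<'E'
from h import *
np.set_printoptions(precision=1,suppress=True)
print(ctrl.current_tool_rot())
for n in ['scene','side']:
    c=cap(n,n+'0'); print(n,np.array(c['world_from_camera'])[:3])
    for q in ['isolator','handle_grip','handle_hole','hasp_hole','trap','staple','lid','pin','pin_knob','parts_tray','offcut_box','glue_bottle','mallet','grooved_block','pencil_pot','oval_template']:
        for r in ctrl.tip_of(q,n)[:2]:
            print(q,round(r['p'],2),np.array(r['location']),atd(c,r['location']),atz(c,r['location'],dict(handle_grip=142,lid=130,handle_hole=115,hasp_hole=100,staple=139.5,pin=139.5,pin_knob=139.5).get(q,0)))
E
```

```text
pics
[-1.5  1.6 -3.1]
scene [[  -0.6    0.6   -0.6 1063.3]
 [   0.8    0.4   -0.4  279.7]
 [  -0.    -0.7   -0.7  820.8]]
isolator 0.8 [278.3 196.1] [ 548.5 -249.8   83.2] [ 490.5 -309.6    0. ]
isolator 0.35 [383.2 228.4] [524.9  36.1 141.8] [412.5 -14.8  -0. ]
handle_grip 0.75 [298.2 142.6] [ 405.6 -300.7  140.2] [ 407.4 -299.1  142. ]
handle_grip 0.25 [348.7 293.3] [697.2  66.1 134.5] [701.2  68.5 142. ]
handle_hole 0.7 [286.5 177.9] [ 494.5 -268.3   95.6] [ 509.8 -253.7  115. ]
handle_hole 0.68 [260.7 180.7] [ 549.5 -306.6  104.6] [ 557.  -298.1  115. ]
hasp_hole 0.8 [285.7 180.4] [ 502.5 -264.2   95. ] [ 506.4 -260.5  100. ]
hasp_hole 0.33 [350.9 290.5] [689.5  65.9 134.4] [670.8  55.2 100. ]
trap 0.6 [347.3 290.5] [694.   60.7 135. ] [621.4  17.6   0. ]
staple 0.81 [384.8 229.3] [525.4  40.2 142.2] [523.2  39.3 139.5]
staple 0.16 [297.2 143.8] [ 410.5 -300.1  139.5] [ 410.6 -300.   139.5]
lid 0.6 [351.4 258.6] [628.3  24.9 135.6] [624.7  22.8 130. ]
pin 0.82 [393.5 221.7] [496.6  44.5 143.8] [492.9  43.  139.5]
pin_knob 0.63 [397.2 215.9] [483.7  45.  151.6] [473.1  40.7 139.5]
[... 1725 characters left out ...]
19.3 -35.8   4.6] [420.8 -30.7   0. ]
parts_tray 0.5 [294.2 152.7] [508.4  40.5 139.6] [575.1 231.    0. ]
offcut_box 0.76 [253.  156.6] [417.7 252.4   9.5] [420.9 265.6   0. ]
glue_bottle 0.6 [391.5 210.8] [ 700.9 -288.4   86.2] [ 756.7 -206.     0. ]
glue_bottle 0.34 [293.5 153.3] [505.8  40.2 138.1] [571.2 228.2   0. ]
mallet 0.94 [281.2 286.8] [ 301.2 -413.    51. ] [ 313.  -372.2    0. ]
grooved_block 0.88 [397.7 277.5] [ 619.8 -482.5   23.8] [ 632.4 -465.5    0. ]
pencil_pot 0.81 [400.2 232.3] [ 720.2 -322.6   19.1] [ 732.1 -306.2    0. ]
oval_template 0.81 [358. 319.] [ 457.2 -563.3   20. ] [ 464.7 -550.7    0. ]
oval_template 0.31 [283.5 156.1] [468.8  35.6 139.5] [529.5 225.1   0. ]
```

View pics/scene0.png

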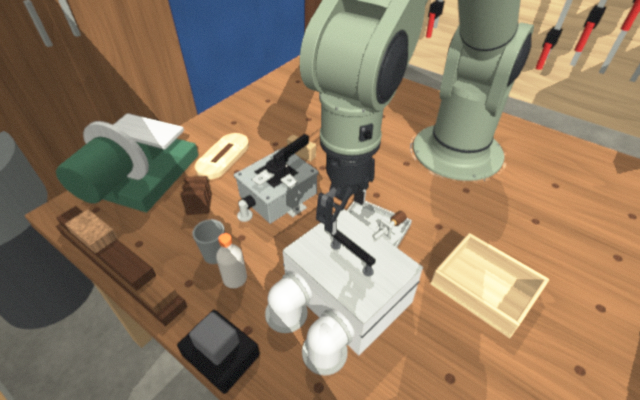

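View pics/side0.png

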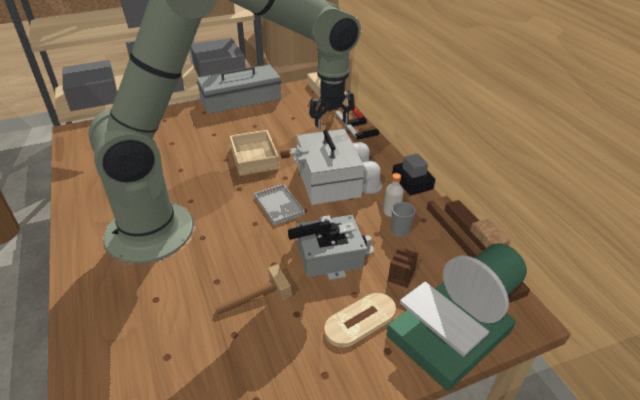

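```bash
cat >> h.py <<'E'
from scipy.spatial.transform import Rotation as Ro
def down(a):
    "tool down, jaws open along world angle a"
    R=np.array([[0,np.cos(a),np.sin(a)],[0,np.sin(a),-np.cos(a)],[-1,0,0]])
    return Ro.from_matrix(R).as_euler('xyz').tolist()
def rot(): return Ro.from_euler('xyz',ctrl.current_tool_rot()).as_matrix()
def jaw():
    y=rot()[:,1];return np.arctan2(y[1],y[0])
def gp(x,y,z): return [float(x),float(y),float(z)+155]   # grasp point -> TCP (tool down)
np.set_printoptions(precision=2,suppress=True)
E
python3 - <<'E'
from h import *
print(jaw(),rot())
a=jaw()
for nm,x,y,z in [('iso',420,-300,440),('trap',520,35,440)]:
    ctrl.goto([x,y,z],down(a)); c=cap('wrist','w_'+nm)
    print(nm,np.array(c['world_from_camera'])[:3],ctrl.current_joint_pos(),ctrl.current_time())
    P=cloud(c); np.save(nm+'.npy',P)
    for q in (['isolator','handle_grip','handle_hole','hasp_hole','mallet'] if nm=='iso' else ['trap','staple','lid','pin','pin_knob','parts_tray','offcut_box']):
        for r in ctrl.tip_of(q,'wrist')[:2]:
            print(q,round(r['p'],2),np.array(r['location']),atd(c,r['location']))
E
python3 -c "
import cv2,numpy as np
cv2.imwrite('pics/w0.png',np.hstack([cv2.resize(cv2.imread('pics/w_%s.png'%n),(400,250)) for n in('iso','trap')]))"
```

```text
-9.123655774858397e-06 [[-0.  1. -0.]
 [-0. -0. -1.]
 [-1. -0.  0.]]
iso [[   1.      0.     -0.    421.24]
 [   0.     -0.96   -0.29 -225.75]
 [  -0.      0.29   -0.96  409.66]] [ 0.46  0.31  0.05  1.84 -0.02  0.99  0.52] 3.1167
isolator 0.89 [369.7 168.1] [ 470.22 -295.44   89.14]
handle_grip 0.79 [294.7 189.4] [ 394.27 -303.86  142.15]
handle_grip 0.38 [550.7 158.2] [ 704.51 -293.5    37.6 ]
handle_hole 0.6 [437.3 192. ] [ 547.47 -323.25   85.75]
hasp_hole 0.79 [394.1 137.2] [ 495.05 -262.87   85.8 ]
mallet 0.91 [247.5 213.4] [ 322.7  -364.76   43.83]
trap [[  1.    -0.    -0.   520.62]
 [ -0.    -0.96  -0.3  107.14]
 [ -0.     0.3   -0.96 409.72]] [-0.1   0.32 -0.1   1.83  0.04  1.   -0.22] 4.7333
staple 0.6 [325.  179.1] [521.1   43.45 161.41]
lid 0.74 [436.7 193.3] [626.63  22.83 135.82]
pin 0.59 [293.9 178.6] [493.46  40.34 147.24]
pin_knob 0.62 [279.6 175.6] [481.71  44.52 152.96]
parts_tray 0.71 [259.2 209.3] [427.89 -40.87   4.07]<sys>:0: UserWarning: Gimbal lock detected. Setting third angle to zero since it is not possible to uniquely determine all angles.
```

View pics/w0.png

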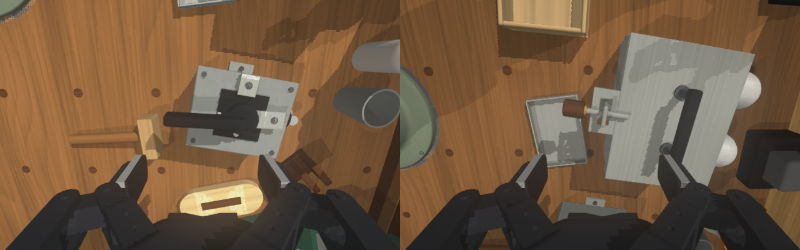

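```bash
python3 - <<'E'
from h import *
def band(P,lo,hi,xr,yr):
    Q=P.reshape(-1,3);m=(Q[:,2]>lo)&(Q[:,2]<hi)&(Q[:,0]>xr[0])&(Q[:,0]<xr[1])&(Q[:,1]>yr[0])&(Q[:,1]<yr[1]);return Q[m]
def rect(n,Q):
    r=cv2.minAreaRect(Q[:,:2].astype(np.float32));print(n,len(Q),np.array(r[0]),np.array(r[1]),r[2],Q[:,2].mean())
P=np.load('iso.npy')
rect('cover',band(P,80,89,(380,620),(-420,-215)))
rect('bar',band(P,134,148,(330,620),(-420,-200)))
b=band(P,134,148,(330,620),(-420,-200));
rect('tail',band(P,92,108,(380,620),(-420,-200)))
P=np.load('trap.npy')
Q=band(P,131,139,(560,760),(-150,250)); rect('lid',Q)
rect('lidtongue',band(P,131,139,(480,545),(-20,120)))
rect('lidhandle',band(P,172,185,(560,760),(-150,250)))
rect('staplepin',band(P,141,172,(440,560),(-20,120)))
rect('staple',band(P,155,172,(500,560),(-20,120)))
rect('shaft',band(P,140,150,(490,560),(0,100)))
rect('knob',band(P,141,165,(440,497),(0,100)))
rect('tray',band(P,14,24,(340,500),(-150,60)))
rect('box',band(P,45,62,(300,560),(130,400)))
E
```

```text
cover 13163 [ 486.77 -315.47] [145.76 176.59] 80.51358032226562 86.02442604370681
bar 2558 [ 425.04 -311.97] [ 18.81 122.88] 86.9305419921875 141.58822224310447
tail 2142 [ 519.98 -292.14] [80.31 99.39] 71.51433563232422 99.80275067375051
lid 32242 [629.39  21.01] [226.37 174.36] 81.2351303100586 135.61895752962906
lidtongue 2461 [513.66  26.78] [93.43 62.61] 89.9432144165039 135.7351093438886
lidhandle 2643 [628.04  26.3 ] [99.57 16.94] 80.85333251953125 179.49854056478262
staplepin 1835 [510.58  38.  ] [29.94 94.22] 83.8915023803711 149.76338539430586
staple 278 [522.08  36.66] [29.88  6.99] 81.30619812011719 161.3089909555722
shaft 712 [523.52  38.83] [25.59 68.56] 85.52256774902344 144.12770975976383
knob 988 [480.55  43.11] [25.35 33.81] 80.7860107421875 149.81651975447372
tray 885 [421.52 -41.13] [110.74 159.23] 6.36065149307251 17.986321292325513
box 2037 [452.43 182.53] [ 64.81 220.04] 79.3115463256836 54.02524260636346
```

```bash
python3 -W ignore - <<'E'
from h import *
piv=np.array([486.8,-315.5]);D=np.deg2rad
def pose(th,z): 
    p=piv+95*np.array([np.cos(D(th)),np.sin(D(th))]);return gp(*p,z),down(D(th-270))
p,o=pose(176.9,230);ctrl.goto(p,o)
ctrl.move_gripper(50,40)
p,o=pose(176.9,127);ctrl.servo_line(p,o,velocity=100)
print('ft',ctrl.current_ft_force())
ctrl.move_gripper(10,40);print(ctrl.current_grip_width(),ctrl.current_ft_force())
for th in np.append(np.arange(182,260,6),[260.5]):
    p,o=pose(th,127);ctrl.servo_line(p,o,velocity=60)
print(ctrl.current_ft_force(),ctrl.current_grip_width(),ctrl.current_joint_pos())
ctrl.hold(.3);ctrl.move_gripper(50)
p,o=pose(260.5,260);ctrl.servo_line(p,o,velocity=150)
ctrl.goto([420,-300,440],down(0));c=cap('wrist','off');P=cloud(c).reshape(-1,3)
m=(P[:,2]>134)&(P[:,2]<148)&(P[:,0]>330)&(P[:,0]<620)&(P[:,1]>-470)&(P[:,1]<-200)
r=cv2.minAreaRect(P[m][:,:2].astype(np.float32));print(r)
for q in['handle_hole','hasp_hole']:
    for r in ctrl.tip_of(q,'wrist')[:2]:print(q,r,atd(c,r['location']))
print(ctrl.current_time())
cv2.imwrite('pics/offc.png',cv2.resize(c['image'][60:260,290:490],(600,600),interpolation=cv2.INTER_CUBIC))
E
```

```text
ft [-0.1  -0.43 -0.49]
17.645032401417204 [-0.79  3.94  8.18]
[-0.75 10.54 11.92] 17.712996813801976 [ 0.68  0.66 -0.1   1.7   0.08  0.78  0.38]
((476.400634765625, -376.6876220703125), (124.1889877319336, 17.986343383789062), 80.76803588867188)
handle_hole {'location': [398.3, 135.7], 'p': 0.94} [ 498.37 -262.21   85.8 ]
hasp_hole {'location': [399.5, 135.8], 'p': 0.63} [ 499.54 -262.27   86.23]
15.3667
```

View pics/offc.png

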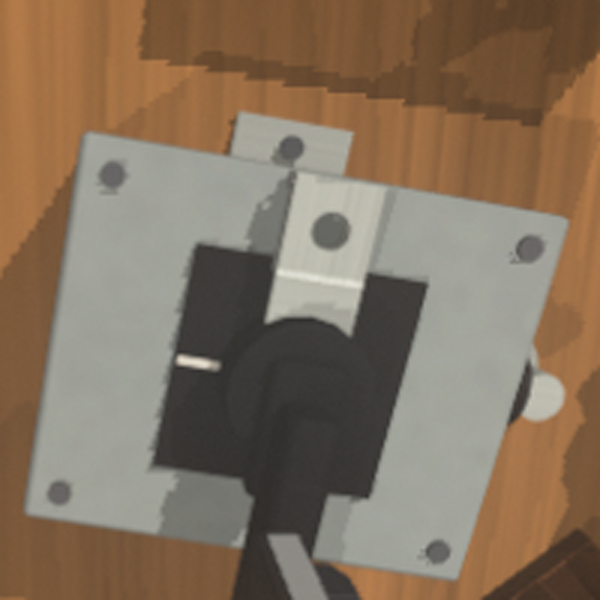

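```bash
cat >> h.py <<'E'
def rect(P,lo,hi,xr,yr):
    Q=P.reshape(-1,3);m=(Q[:,2]>lo)&(Q[:,2]<hi)&(Q[:,0]>xr[0])&(Q[:,0]<xr[1])&(Q[:,1]>yr[0])&(Q[:,1]<yr[1])
    r=cv2.minAreaRect(Q[m][:,:2].astype(np.float32));return np.array(r[0]),np.array(r[1]),r[2],int(m.sum())
E
python3 -W ignore - <<'E'
from h import *
D=np.deg2rad
k=np.array([480.6,43.3]);d=np.array([np.cos(D(-9)),np.sin(D(-9))]);o=down(D(81))
ctrl.goto(gp(*k,240),o);ctrl.move_gripper(55,40)
ctrl.servo_line(gp(*k,145.5),o,velocity=100);print(ctrl.current_ft_force())
ctrl.move_gripper(15,40);print(ctrl.current_grip_width(),ctrl.current_ft_force())
ctrl.servo_line(gp(*(k-60*d),145.5),o,velocity=60);print(ctrl.current_ft_force(),ctrl.current_grip_width())
ctrl.servo_line(gp(*(k-64*d),260),o,velocity=150);print(ctrl.current_ft_force(),ctrl.current_grip_width())
ctrl.goto([520,35,440],down(0));c=cap('wrist','pin');P=cloud(c)
print(rect(P,14,22,(320,500),(-160,70)),ctrl.current_grip_width(),ctrl.current_time())
E
```

```text
[ 0.17 -0.04  0.22]
24.482472211614517 [-1.27 -1.17  2.83]
[-0.86  0.38 -1.51] 24.64461085164565
[ 0.99  0.18 -1.4 ] 24.46846348425853
(array([421.39, -41.47]), array([110.91, 159.75]), 6.380612373352051, 893) 24.97227641593376 21.7
```

View pics/pin.png

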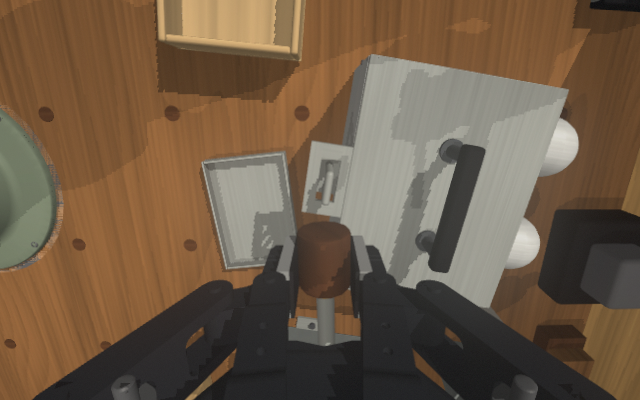

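```bash
python3 -W ignore - <<'E'
from h import *
D=np.deg2rad
t=np.array([421.4,-41.5]);ya=D(96.4);k=t+31*np.array([np.cos(ya),np.sin(ya)]);o=down(D(6.4))
ctrl.goto(gp(*k,120),o);ctrl.servo_line(gp(*k,27),o,velocity=100);print(ctrl.current_ft_force(),ctrl.current_grip_width())
ctrl.move_gripper(45);ctrl.servo_line(gp(*k,120),o,velocity=150)
ctrl.goto([520,110,480],down(0));c=cap('wrist','after_pin');P=cloud(c)
Q=P.reshape(-1,3)
print('tray',rect(P,14,18.5,(320,500),(-160,70)))
print('box',rect(P,48,60,(300,530),(120,420)))
for n,ar in [('lid',rect(P,131,139,(560,760),(-150,250))),('lidh',rect(P,172,185,(560,760),(-150,250)))]:print(n,ar)
s=cap('scene','scene1');w=cap('side');cv2.imwrite('pics/side1.png',w['image'])
for nm,X in [('scene',cloud(s)),('side',cloud(w))]:
    q=X.reshape(-1,3);q=q[(q[:,0]>490)&(q[:,0]<800)&(q[:,1]>130)&(q[:,1]<480)&(q[:,2]<400)]
    h=q[q[:,2]>8];print(nm,len(q),len(h), h[::max(1,len(h)//15)].round(0).tolist())
print(ctrl.current_time())
E
```

```text
[-0.03  0.01 -0.39] 24.986259638341604
tray (array([421.42, -41.83]), array([110.96, 160.02]), 6.4225640296936035, 354)
box (array([422.98, 230.95]), array([138.54, 150.94]), 84.85388946533203, 2495)
lid (array([629.49,  20.53]), array([226.39, 173.94]), 81.45726776123047, 16964)
lidh (array([629.36,  37.54]), array([78.72, 16.7 ]), 81.31205749511719, 1312)
scene 19304 2548 [[556.0, 131.0, 135.0], [596.0, 133.0, 134.0], [589.0, 142.0, 117.0], [605.0, 140.0, 120.0], [634.0, 132.0, 135.0], [493.0, 201.0, 13.0], [497.0, 248.0, 53.0], [615.0, 140.0, 81.0], [566.0, 146.0, 9.0], [502.0, 268.0, 40.0], [637.0, 135.0, 67.0], [504.0, 297.0, 46.0], [501.0, 307.0, 37.0], [506.0, 315.0, 36.0], [503.0, 345.0, 51.0], [508.0, 338.0, 12.0]]
side 2019 190 [[757.0, 431.0, 8.0], [684.0, 136.0, 132.0], [501.0, 316.0, 61.0], [501.0, 318.0, 56.0], [491.0, 339.0, 41.0], [589.0, 137.0, 137.0], [557.0, 144.0, 136.0], [492.0, 346.0, 28.0], [583.0, 132.0, 133.0], [492.0, 334.0, 25.0], [491.0, 275.0, 56.0], [498.0, 328.0, 14.0], [494.0, 273.0, 44.0], [494.0, 291.0, 23.0], [492.0, 285.0, 18.0], [491.0, 271.0, 9.0]]
25.8667
```

View pics/after_pin.png

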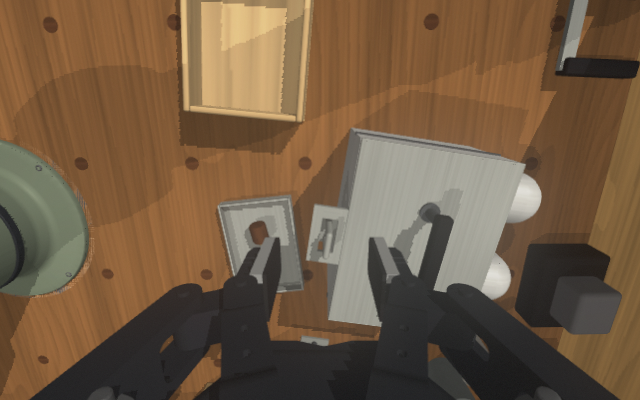

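```bash
python3 -W ignore - <<'E'
from h import *
D=np.deg2rad
s=cap('scene');q=cloud(s).reshape(-1,3);q=q[(q[:,0]>512)&(q[:,0]<760)&(q[:,1]>155)&(q[:,1]<400)&(q[:,2]<400)]
print('free?',len(q),(q[:,2]>8).sum(),q[:,2].max())
assert (q[:,2]>15).sum()<5
c0=np.array([628.8,20.6]);o=down(D(-8.7));o2=down(0.)
print(ctrl.ik(gp(650,275,54),o2))
ctrl.goto(gp(*c0,270),o);ctrl.move_gripper(60,90)
ctrl.servo_line(gp(*c0,172),o,velocity=100);print(ctrl.current_ft_force())
ctrl.move_gripper(5,90);print(ctrl.current_grip_width(),ctrl.current_ft_force())
ctrl.servo_line(gp(*c0,185),o,velocity=40);print(ctrl.current_ft_force(),ctrl.current_grip_width())
ctrl.servo_line(gp(*c0,280),o,velocity=100);print(ctrl.current_ft_force(),ctrl.current_grip_width())
ctrl.servo_line(gp(650,275,280),o2,velocity=150)
print(ctrl.current_ft_force(),ctrl.current_ft_torque(),ctrl.current_grip_width(),ctrl.current_time())
c=cap('scene','lidair')
E
```

```text
free? 11740 0 5.979390776586911
[-0.24  0.9  -0.42  1.47  0.43  0.86 -0.8 ]
[0.25 1.31 0.33]
14.260967849576993 [-2.88 -0.22  6.67]
[-0.28 -0.1  -3.9 ] 14.348077538856506
[-0.89 -0.02 -3.61] 14.210643050067986
[-0.37 -0.66 -3.07] [-0.02  0.04  0.  ] 14.414098480069063 31.9
```

View pics/lidair.png

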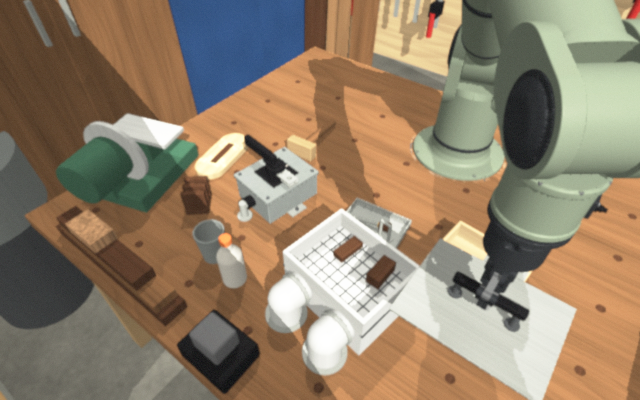

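```bash
python3 -W ignore - <<'E'
from h import *
D=np.deg2rad
ctrl.servo_line(gp(650,275,75),velocity=120);print(ctrl.current_ft_force())
z=75
while z>48:
    z-=2;ctrl.servo_line(gp(650,275,z),velocity=30);f=ctrl.current_ft_force()
    if f[2]>3: break
print(z,f)
ctrl.move_gripper(60);ctrl.servo_line(gp(650,275,200),velocity=150)
ctrl.goto([640,-20,440],down(D(-8.7)));c=cap('wrist','in1');P=cloud(c);np.save('in1.npy',P)
for q in ['offcut_block','offcut_step','offcut_comb','offcut_strip']:
    for r in ctrl.tip_of(q,'wrist')[:2]:
        print(q,round(r['p'],2),np.array(r['location']),atd(c,r['location']))
print('w lid',rect(P,12,20,(500,780),(150,420)),ctrl.current_time())
s=cap('scene','s2');P=cloud(s);print('lid',rect(P,11,20,(500,780),(155,420)),'box',rect(P,48,62,(320,515),(140,400)))
i=c['image'];cv2.imwrite('pics/v.png',cv2.resize(np.vstack([i,s['image']]),(480,600)))
E
```

```text
[-1.11  0.76 -3.27]
51 [-8.53 -4.   17.79]
offcut_block 0.63 [264.5  85.3] [599.14  75.95 112.66]
offcut_block 0.4 [172.5 198.1] [426.94 -40.39  15.21]
offcut_strip 0.82 [272.5 175.9] [586.88 -12.11 100.53]
w lid (array([620.42, 169.4 ]), array([  3.93, 116.27]), 81.45240020751953, 314) 39.875
lid (array([630.39, 277.05]), array([215.28, 229.08]), 0.7012365460395813, 8266) box (array([401.85, 227.77]), array([186.2 , 154.08]), 85.47191619873047, 971)
```

View pics/v.png

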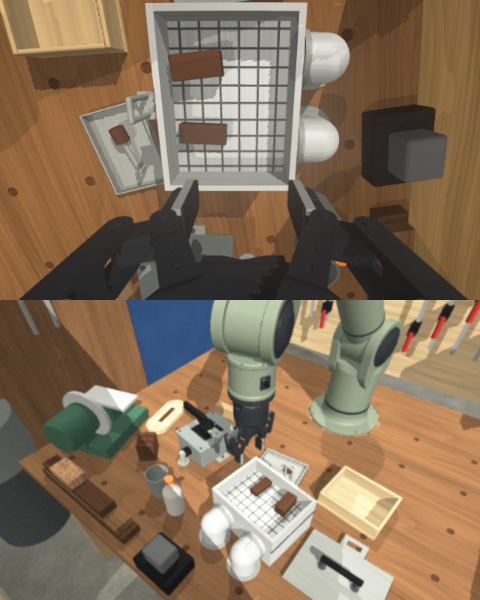

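```bash
python3 -W ignore - <<'E'
from h import *
P=np.load('in1.npy').reshape(-1,3)
a=np.deg2rad(-8.7);R=np.array([[np.cos(a),-np.sin(a)],[np.sin(a),np.cos(a)]]);L=(P[:,:2]-[629.4,20.6])@R
m=(abs(L[:,0])<78)&(abs(L[:,1])<103)&(P[:,2]>90)&(P[:,2]<125)
Q=L[m];Z=P[m][:,2]
for nm,s in [('block',Q[:,1]>15),('strip',Q[:,1]<15)]:
    z=np.percentile(Z[s],80);t=s&(abs(Z-z)<4);r=cv2.minAreaRect(Q[t].astype(np.float32));print(nm,z,t.sum(),r,'world',R@np.array(r[0])+[629.4,20.6])
    zz=Z[s];print(np.histogram(zz,bins=np.arange(88,126,4)))
P=cloud(cap('scene'))
print('tray',rect(P,14,21,(320,497),(-160,90)))
for lo,hi in((46,50),(50,54),(52,58)):print(rect(P,lo,hi,(320,512),(130,400)))
E
```

```text
block 113.30176191151605 2715 ((1.0032424926757812, 58.746551513671875), (86.7197265625, 153.8788604736328), 89.91508483886719) world [639.28  78.52]
(array([  38,   95,   94,  100,  103,  676, 2042,  100,   96]), array([ 88,  92,  96, 100, 104, 108, 112, 116, 120, 124]))
strip 103.61748694682927 1708 ((2.3386001586914062, -44.057525634765625), (150.90887451171875, 117.47039794921875), 0.0008928034803830087) world [625.05 -23.3 ]
(array([  54,  143,  306, 1507,   91,   86,   92,   94,  111]), array([ 88,  92,  96, 100, 104, 108, 112, 116, 120, 124]))
tray (array([416.7 , -39.68]), array([103.76, 162.5 ]), 5.16699743270874, 244)
(array([403.94, 228.36]), array([182.98, 148.96]), 84.43626403808594, 206)
(array([401.11, 225.34]), array([189.97, 153.13]), 84.88502502441406, 420)
(array([401.01, 225.55]), array([189.71, 153.16]), 84.77250671386719, 846)
```

```bash
cat > oc.py <<'E'
from h import *
a=np.deg2rad(-8.7);R=np.array([[np.cos(a),-np.sin(a)],[np.sin(a),np.cos(a)]])
def offcuts(img,P):
    "brown pieces in the trap: top-face rect (world xy), long-axis angle, top z"
    L=(P[...,:2]-[629.4,20.6])@R;b,g,r=[img[...,i].astype(int) for i in range(3)]
    m=(abs(L[...,0])<82)&(abs(L[...,1])<107)&(P[...,2]>88)&(P[...,2]<125)&(r-b>25)
    n,lab,st,_=cv2.connectedComponentsWithStats(m.astype(np.uint8));out=[]
    for i in range(1,n):
        if st[i,4]<150: continue
        Q=P[lab==i];z=np.percentile(Q[:,2],85);T=Q[abs(Q[:,2]-z)<4]
        q=cv2.minAreaRect(T[:,:2].astype(np.float32));w,h=q[1];an=q[2]+(90 if h>w else 0)
        out.append((np.array(q[0]),(an+90)%180-90,max(w,h),min(w,h),z,len(T)))
    return out
E
python3 -W ignore - <<'E'
from oc import *
for o in offcuts(cv2.imread('pics/w_x.png') if 0 else cv2.imread('pics/in1.png'),np.load('in1.npy')):
    print(o,(o[0]-[629.4,20.6])@R)
E
```

```text
(array([594.86,  75.59]), -2.7182769775390625, 64.33399963378906, 31.819721221923828, np.float64(113.3184907828314), 2483) [-42.46  49.13]
(array([583.4 , -15.14]), -11.229377746582031, 64.79069519042969, 27.27581214904785, np.float64(101.6006139709601), 1567) [-40.07 -42.29]
```

```bash
cat >> oc.py <<'E'
D=np.deg2rad
def move(c,an,yoff):
    o=down(D(an+90));ctrl.goto(gp(*c,220),o);ctrl.move_gripper(55,50)
    ctrl.servo_line(gp(*c,102),o,velocity=100);print('down',ctrl.current_ft_force())
    ctrl.move_gripper(10,50);print('grip',ctrl.current_grip_width(),ctrl.current_ft_force())
    ctrl.servo_line(gp(*c,230),o,velocity=100);print('up',ctrl.current_grip_width())
    s=rect(cloud(cap('scene')),50,58,(300,512),(130,420));print('box',s)
    ya=s[2] if s[2]>45 else s[2]+90
    b=s[0]+yoff*np.array([np.cos(D(ya)),np.sin(D(ya))]);o=down(D(ya))
    ctrl.goto(gp(*b,150),o);print('over',ctrl.current_grip_width())
    ctrl.servo_line(gp(*b,33),o,velocity=100);print('in',ctrl.current_grip_width(),ctrl.current_ft_force())
    ctrl.move_gripper(46);ctrl.servo_line(gp(*b,200),o,velocity=150)
E
python3 -W ignore - <<'E'
from oc import *
move([594.9,75.6],-2.7,38)
move([583.4,-15.1],-11.2,-38)
ctrl.goto([640,-20,440],down(D(-8.7)));c=cap('wrist','in2');print([ (o[0],o[4]) for o in offcuts(c['image'],cloud(c))])
ctrl.goto([520,30,500],down(0));c2=cap('wrist','w2');s=cap('scene','s3');print(ctrl.current_time())
cv2.imwrite('pics/v2.png',cv2.resize(np.vstack([c2['image'],s['image']]),(480,600)))
P=cloud(c2);print('tray',rect(P,14,22,(320,500),(-160,90)))
for q in ['pin','pin_mid']:
    for r in ctrl.tip_of(q,'wrist')[:1]:print(q,r,atd(c2,r['location']))
E
```

```text
down [ 0.22 -0.01 -0.13]
grip 30.963676939444344 [-0.98 -0.98  7.29]
up 31.095094106197386
box (array([400.78, 225.6 ]), array([189.83, 154.18]), 84.88395690917969, 987)
over 31.277663236897137
in 31.516094683757004 [-0.49 -0.17 -1.01]
down [ 0.77 -0.02 -0.16]
grip 26.88404707698265 [-2.45  0.07  6.88]
up 27.11985419882831
box (array([401.04, 225.21]), array([190.33, 153.08]), 84.72635650634766, 985)
over 26.524253656441864
in 26.72747191551852 [-0.74 -0.05  0.26]
[]
59.25
tray (array([421.51, -41.93]), array([110.78, 160.13]), 6.200447082519531, 968)
pin {'location': [261.1, 189.4], 'p': 0.73} [424.82 -25.56  28.5 ]
pin_mid {'location': [262.9, 197.0], 'p': 0.91} [424.82 -40.68  18.99]
```

View pics/v2.png

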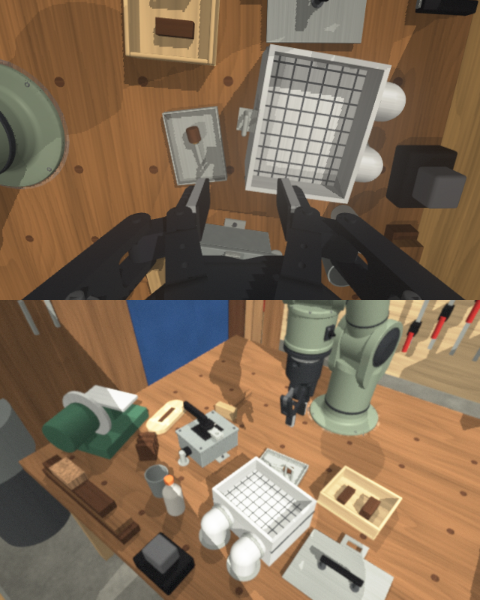

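```bash
python3 -W ignore - <<'E'
from h import *
ctrl.goto([420,-300,440],down(0));c=cap('wrist');P=cloud(c)
print('bar',rect(P,134,148,(330,620),(-470,-200)),'cover',rect(P,80,89,(380,620),(-420,-215)))
P=cloud(cap('scene')).reshape(-1,3);Q=P[(abs(P[:,0]-640)<95)&(abs(P[:,1]-275)<100)&(P[:,2]<30)]
A=np.c_[Q[:,:2]-[650,275],np.ones(len(Q))];k=np.linalg.lstsq(A,Q[:,2],rcond=None)[0];print('lid plane',k)
ctrl.goto([560,0,450],down(0));ctrl.hold(.5);print(ctrl.current_ft_force(),ctrl.current_time());ctrl.sign_off()
E
```

```text
bar (array([ 476.28, -376.71]), array([124.22,  18.27]), 80.32746887207031, 1210) cover (array([ 486.71, -315.62]), array([146.09, 176.62]), 80.49130249023438, 14506)
lid plane [ 0.01  0.   15.06]
[-0.33 -0.52 -0.12] 62.5167
the job is handed in; nothing more can be done
```

The job is done and handed in at about 62.5 s of the 210 s allowed; no verdict comes back, so what follows is from my own last checks.

- **Isolator:** I swung the handle to OFF. The bar's last measured angle is within about 0.2° of the enclosure's OFF axis. A crop taken just after the swing showed the tail hole clear through to the cover.
- **Pin:** I pulled it out of the staple only after the isolator was off. It lies in the steel tray, with its middle about 4 mm from the tray's centre.
- **Lid:** It lies handle up, left of the trap and behind the offcut box. Its top face measures 15 mm above the bench with a tilt of about 0.01 rad, so it is resting flat on its gasket.
- **Offcuts:** Only two were in this start, the block and the strip. Both are in the plywood box and the trap reads empty. The box had been knocked aside by a few centimetres, so I measured it again before each placing.
- **Bystanders:** They look undisturbed in the last scene picture. I did not measure their positions again.

No check failed. Two readings were off and I did not rely on them:

- **Lid position:** a partly hidden wrist view gave a wrong outline for the lid.
- **Tray:** one scene-camera reading put it about 5 mm off the wrist camera's value.

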